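Reorder the two supplies that have run out

ROBOT

A 6-joint arm with a two-finger parallel gripper is mounted at the origin on the work surface; the furniture and walls round the work are solid. World frame = base frame: x ahead of the robot, y to its left, z up, the work surface at z = 0. Lengths are in m, angles in rad, forces in N, time in s.
With the tool pointing down it reaches from about 0.35 to 0.975 m from the base axis. Payload 4.9 kg.
Tool frame: the origin (TCP) lies midway between the tips of the shut fingers; the grasp point (between the pads) lies 19 mm behind it; z points along the fingers, y is the line along which they close (so a half turn about z gives the same grasp; the last joint's range is limited). The gripper opens to 85 mm and grips with 20 to 120 N. Pads are 22 mm wide; open, the fingers measure 114 mm over their backs; the gripper's body (76 mm by 85 mm) begins 54 mm behind the grasp point. The pads swing forward as they close: fully open they stand 13 mm farther back than shut.
Start: joints at [1.068, 0.053, 1.613, -0, 1.476, -0.119], TCP at [0.234, 0.58, 0.231] pointing down, gripper open.
Joint ranges: [-3.01, 3.01], [-1.01, 2.22], [0.06, 2.58], [-1.02, 4.17], [0.09, 2.62], [-3.14, 3.14]. Speed limits (rad/s): [2.57, 2.57, 3.14, 3.14, 3.14, 3.14].

INTERFACE

Orientations are given as a rotation vector (axis times angle).
In Python, from station import ctrl gives the robot as it stands.
- The arm moves only by the shell command python3 -m handwheel 'ROWS' [FORCE]. ROWS is JSON, a list of rows, each an object with "gripper": the gripper command: -1 is fully open, 1 is shut, values between are in proportion; "offset": the shift along the tool's x, y, z in mm, a list of three; "rotation": the turn, a rotation vector about the tool's x, y, z in rad, a list of three. A call has exactly 8 rows; each row is the pose to reach, as a shift and turn from the pose commanded when the call began, along the tool's axes at that moment; what a row does not reach only later rows make up. A row lasts 1/8 s, in which the tool goes at most 62.5 mm and 10.7 degrees, less where a joint would pass 70% of its speed; a pose out of reach is approached as far as the arm can. A call with a gripper value outside its range is refused whole. The fingers move at their own pace and stop on an object; FORCE is the grip in N (left out, the last holds). Time passes only in rows, so rows that repeat a pose let the fingers close, or fill a call up. It gives the time, the measured TCP pose, the force, the opening and the grip force at its end, in the units of the state.
- ctrl.get_obs(): the state, without advancing time (a new reading comes with each control period).
- ctrl.get_image(name): name is "scene" or "top" or "wrist"; returns a dict with "image" (480x640x3 uint8, red, green, blue), "fovy" (degrees; the focal length in pixels is half the picture's height over the tangent of half this angle, whatever the lens; pixels are square), "cx", "cy" (the principal point, pixels), "xyz" and "attitude" of the camera in the world. Camera axes: x right, y up, looking along -z (the intrinsics and any distortion apply to the point x, -y, -z); pixel columns grow to the right and rows downward; lengths in m; the calibration is good to about 2 mm. A picture is of the moment at which its call begins. There is no depth.
- ctrl.finish_job(): hands the job in; it is judged then, once.
The state is a dict: "t": time; "q": joint angles; "dq": joint speeds; "effort": joint torques, N m; "tool_pos": TCP position; "tool_rot": TCP orientation; "contact_force": force on the tool from outside, world axes, zero at the start; "wrist_torque": the same for the moment, N m; "opening": finger opening in m; "grip_force": force on a finger pad.
Only numpy, scipy, OpenCV 4.12 (cv2) and the standard library are available. Lean on these libraries where they do the work, as an engineer would, in place of code of your own. Each camera call takes 0.05 s, during which the arm holds its last target. There are 200 camera calls.

TASK

Each supply on the worktop stands on its own reorder station, with an orange push button in front of it on the robot's side. The blue-lidded tin and then the yellow-capped glue have run out: with the fingertips gently press the tin's button fully down, hold it about a second and let it spring back, then do the same with the glue's button, and withdraw clear of everything. Leave the button of the pink-capped paint bottle unpressed, and do not move the containers, the tools or anything else lying about.

Things in the scene. Friction and masses are not known exactly. Their poses are not given: they have to be found in the camera images.
- station_a: one of three identical blue reorder stations fixed to the worktop: plate 180 x 84 x 8 mm. Origin: centre of its underside; local +x runs from its orange button (near the robot) to its round black pad (far from the robot)
- key_a_top (a point): centre of the top face of the orange push button of station_a, which moves down with the button. Button 34 mm in diameter, in a round grey housing 50 mm in diameter whose top is 20 mm above the worktop, 55 mm from the plate's centre toward the robot, 100 mm in front of the pad's centre; its top face is about 31 mm above the worktop when up
- key_a (a joint): travel of the button of station_a in m: 0 = up, 0.007 = fully down (pressed straight down); a spring pushes it back, about 1.2 N at first touch and 4 N when fully down
- pad_a (a point): centre of the upper face of the black rubber pad (76 mm in diameter, 10 mm above the worktop) of station_a; one container stands on it
- station_b: one of three identical blue reorder stations fixed to the worktop: plate 180 x 84 x 8 mm. Origin: centre of its underside; local +x runs from its orange button (near the robot) to its round black pad (far from the robot)
- key_b_top (a point): centre of the top face of the orange push button of station_b, which moves down with the button. Button 34 mm in diameter, in a round grey housing 50 mm in diameter whose top is 20 mm above the worktop, 55 mm from the plate's centre toward the robot, 100 mm in front of the pad's centre; its top face is about 31 mm above the worktop when up
- key_b (a joint): travel of the button of station_b in m: 0 = up, 0.007 = fully down (pressed straight down); a spring pushes it back, about 1.2 N at first touch and 4 N when fully down
- pad_b (a point): centre of the upper face of the black rubber pad (76 mm in diameter, 10 mm above the worktop) of station_b; one container stands on it
- station_c: one of three identical blue reorder stations fixed to the worktop: plate 180 x 84 x 8 mm. Origin: centre of its underside; local +x runs from its orange button (near the robot) to its round black pad (far from the robot)
- key_c_top (a point): centre of the top face of the orange push button of station_c, which moves down with the button. Button 34 mm in diameter, in a round grey housing 50 mm in diameter whose top is 20 mm above the worktop, 55 mm from the plate's centre toward the robot, 100 mm in front of the pad's centre; its top face is about 31 mm above the worktop when up
- key_c (a joint): travel of the button of station_c in m: 0 = up, 0.007 = fully down (pressed straight down); a spring pushes it back, about 1.2 N at first touch and 4 N when fully down
- pad_c (a point): centre of the upper face of the black rubber pad (76 mm in diameter, 10 mm above the worktop) of station_c; one container stands on it
- tin: round white tin with a dark blue lid, 66 mm in diameter, 60 mm high, loose, upright on the pad of one of the stations (which one varies). Origin: centre of its underside, z up
- glue: small white glue bottle with a yellow cap, 32 mm in diameter, 100 mm high, loose, upright on another station's pad. Origin: centre of its underside, z up
- paint: white paint bottle with a pink cap, 48 mm in diameter, 150 mm high, loose, upright on the third station's pad. Origin: centre of its underside, z up
- marker: white marker pen with a red cap lying on the worktop between two stations, 17 x 129 x 19 mm; a bystander. Origin: centre of its underside
- spanner: steel spanner lying on the worktop between two stations, 29 x 186 x 6 mm; a bystander. Origin: centre of its underside
- measure: yellow tape measure standing on the worktop, 39 x 78 x 68 mm; a bystander. Origin: centre of its underside
- bulb: white spiral lamp bulb lying on the worktop, 52 x 128 x 52 mm; a bystander. Origin: centre of its underside
Mind the look-alikes: they are no part of the job. What is meant by the paint is not purple, and is the larger of those in its own colour.

How it is judged:
On the way, in this order (a step that is already met when the one before it is completed fails the run):
1. the button of the station that carries the blue-lidded tin is pressed down by the fingers (over 5 of its 7 mm) for 0.3 s (((horizontal distance between tin and pad_a below 0.04 m and value of joint key_a above 0.005 m and contact force between the fingers and station_a above 0.5 N) or (horizontal distance between tin and pad_b below 0.04 m and value of joint key_b above 0.005 m and contact force between the fingers and station_b above 0.5 N) or (horizontal distance between tin and pad_c below 0.04 m and value of joint key_c above 0.005 m and contact force between the fingers and station_c above 0.5 N)) and ((horizontal distance between glue and pad_a below 0.04 m and value of joint key_a below 0.0015 m) or (horizontal distance between glue and pad_b below 0.04 m and value of joint key_b below 0.0015 m) or (horizontal distance between glue and pad_c below 0.04 m and value of joint key_c below 0.0015 m))), for 0.3 s.
2. the tin's button is up again and the button of the station that carries the yellow-capped glue is pressed down by the fingers (over 5 mm) for 0.3 s (((horizontal distance between glue and pad_a below 0.04 m and value of joint key_a above 0.005 m and contact force between the fingers and station_a above 0.5 N) or (horizontal distance between glue and pad_b below 0.04 m and value of joint key_b above 0.005 m and contact force between the fingers and station_b above 0.5 N) or (horizontal distance between glue and pad_c below 0.04 m and value of joint key_c above 0.005 m and contact force between the fingers and station_c above 0.5 N)) and ((horizontal distance between tin and pad_a below 0.04 m and value of joint key_a below 0.0015 m) or (horizontal distance between tin and pad_b below 0.04 m and value of joint key_b below 0.0015 m) or (horizontal distance between tin and pad_c below 0.04 m and value of joint key_c below 0.0015 m))), for 0.3 s.
At the end, for the whole second after the job is handed in: all three buttons are up again (under 1.5 mm), the three containers stand upright and at rest on their pads within 15 mm of where they were, and the marker, spanner, tape measure and bulb are within 30 mm of where they were (value of joint each of key_a, key_b, key_c below 0.0015 m and (horizontal distance between tin and pad_a below 0.04 m or horizontal distance between tin and pad_b below 0.04 m or horizontal distance between tin and pad_c below 0.04 m) and (horizontal distance between glue and pad_a below 0.04 m or horizontal distance between glue and pad_b below 0.04 m or horizontal distance between glue and pad_c below 0.04 m) and (horizontal distance between paint and pad_a below 0.04 m or horizontal distance between paint and pad_b below 0.04 m or horizontal distance between paint and pad_c below 0.04 m) and angle between each of tin, glue, paint's own z axis and vertical below 0.1 rad and not (distance of tin from where it was at the start of the episode above 0.015 m) and not (distance of glue from where it was at the start of the episode above 0.015 m) and not (distance of paint from where it was at the start of the episode above 0.015 m) and not (distance of marker from where it was at the start of the episode above 0.03 m) and not (distance of spanner from where it was at the start of the episode above 0.03 m) and not (distance of measure from where it was at the start of the episode above 0.03 m) and not (distance of bulb from where it was at the start of the episode above 0.03 m) and linear speed of each of tin, glue, paint below 0.02 m/s); the robot touches nothing.
It fails at once if the paint bottle's button is pressed (over 2 mm) ((horizontal distance between paint and pad_a below 0.04 m and value of joint key_a above 0.002 m) or (horizontal distance between paint and pad_b below 0.04 m and value of joint key_b above 0.002 m) or (horizontal distance between paint and pad_c below 0.04 m and value of joint key_c above 0.002 m)).
It fails at once if a container is moved or lifted by more than 15 mm (distance of any of tin, glue, paint from where it was at the start of the episode above 0.015 m).
It fails at once if a container is tipped (over 0.25 rad) (angle between any of tin, glue, paint's own z axis and vertical above 0.25 rad).
It fails at once if the marker, spanner, tape measure or bulb is moved by more than 30 mm (distance of any of marker, spanner, measure, bulb from where it was at the start of the episode above 0.03 m).
It fails at once if a station is pressed with more than 30 N (contact force between any of the arm, the fingers and station_a above 30 N or contact force between any of the arm, the fingers and station_b above 30 N or contact force between any of the arm, the fingers and station_c above 30 N).
It also fails if it takes over 48 s, if anything falls off the work surface, if the arm or the gripper's body presses on something with over 40 N, if the wrist force passes 120 N, or if a joint passes its speed limit or range.

## Working session

There is one attempt and no reset: what is moved stays moved. The work goes in short steps, Python scripts to look and compute and a shell command to move; the robot and the scene stay as the last step left them, time stands still between calls to the robot, and variables do not carry over. Pictures are saved under pics/ and viewed, at most 10 in all, crops included, and the job is handed in when it is done.

```bash
mkdir -p pics; ls; cat > h.py <<'E'
import numpy as np,cv2
from station import ctrl
from scipy.spatial.transform import Rotation as R
def snap(n,f):
    d=ctrl.get_image(n); cv2.imwrite('pics/'+f,d['image'][:,:,::-1]); np.save('pics/'+f[:-4]+'.npy',d,allow_pickle=True); return d
E
python3 - <<'E'
from h import *
for n in('top','scene'):
    d=snap(n,n+'1.png'); print({k:v for k,v in d.items() if k!='image'})
print(ctrl.get_obs())
E
```

```text
pics
{'fovy': 42.0661548182826, 'cx': 324.41842703035934, 'cy': 245.42212945499034, 'xyz': array([-0.43748867, -0.26968676,  1.33461569]), 'attitude': array([ 0.55741415, -0.43624052, -1.26197774])}
{'fovy': 55.59261749336042, 'cx': 319.6107666835433, 'cy': 244.55647174755816, 'xyz': array([-0.40476866, -0.56735165,  0.90563015]), 'attitude': array([ 0.81732684, -0.47061714, -0.94144847])}
{'t': 0.1, 'q': array([ 1.06801689e+00,  5.33283871e-02,  1.61419894e+00,  7.78479821e-06,
        1.47601266e+00, -1.18978479e-01]), 'dq': array([-0.00012992, -0.00178365, -0.00353198,  0.0008133 ,  0.00048508,
       -0.00073242]), 'effort': array([ 2.75398435e-06, -3.94902992e+01, -3.71362317e+01, -9.36221818e-05,
        3.89996596e-03,  8.89322962e-06]), 'tool_pos': array([0.2337309 , 0.57901967, 0.23013745]), 'tool_rot': array([-5.99065605e-01, -3.08333060e+00,  2.90795268e-03]), 'contact_force': array([0.29501306, 0.31574725, 0.10015552]), 'wrist_torque': array([ 0.0219544 ,  0.042385  , -0.03884418]), 'grip_force': 0.0, 'opening': 0.08537719726257957}
```

View pics/top1.png

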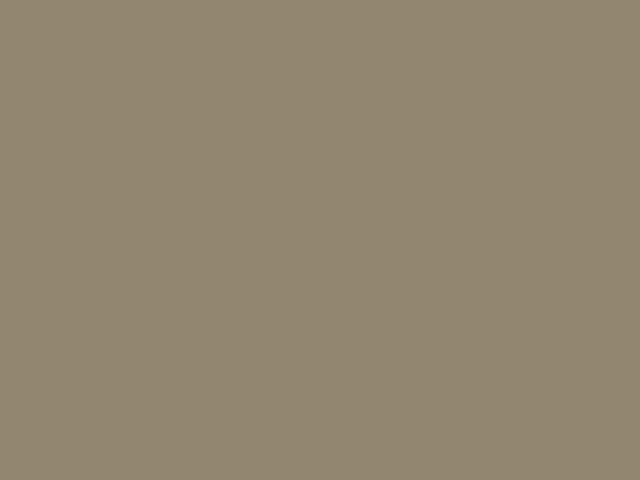

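View pics/scene1.png

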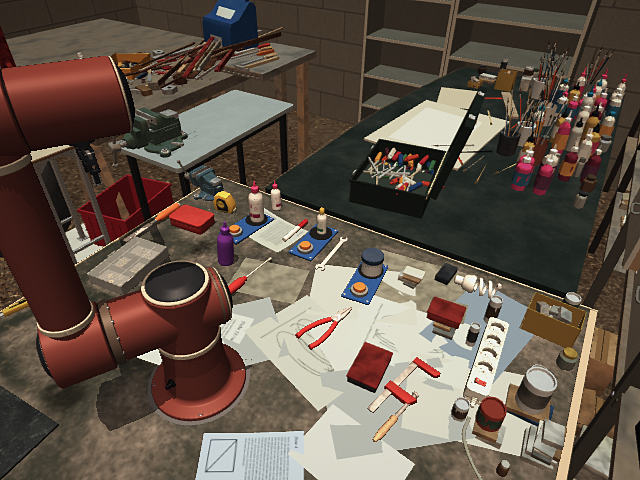

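The top view shows only a blank brown surface, so that camera is blocked and no use. In the scene view the stations read:

| Container | Container pixel | Button pixel |
|---|---|---|
| Paint | (255,205) | (235,230) |
| Glue | (321,222) | (305,247) |
| Tin | (372,262) | (359,289) |

- **Could be taken for the paint:** the large pink-capped bottle (255,205), the small pink-capped one (276,197) and the purple one (225,245). I choose the large pink one, which stands on a station.
- **Could be taken for the tin:** the blue-lidded one (372,262), and the small tins at (460,407), (473,332) and (537,385). I choose the one on a station.
- **Could be taken for the glue:** only the yellow-capped bottle (321,222).

```bash
cat >> h.py <<'E'
def ray(d,u,v):
    f=240/np.tan(np.radians(d['fovy']/2)); M=R.from_rotvec(d['attitude']).as_matrix()
    return M@np.array([(u-d['cx'])/f,-(v-d['cy'])/f,-1])
def onz(d,u,v,z):
    r=ray(d,u,v); c=np.array(d['xyz']); return c+r*(z-c[2])/r[2]
def blobs(m,amin=15):
    n,l,s,c=cv2.connectedComponentsWithStats(m.astype(np.uint8)); return [(tuple(c[i].round(1)),s[i].tolist()) for i in range(1,n) if s[i][4]>=amin]
E
python3 - <<'E'
from h import *
d=np.load('pics/scene1.npy',allow_pickle=True).item(); im=d['image']
hsv=cv2.cvtColor(im,cv2.COLOR_RGB2HSV); h,s,v=cv2.split(hsv)
x0,y0,x1,y1=180,170,420,320
for nm,m,z in(('orange',(h>6)&(h<18)&(s>140)&(v>120),.031),('blue',(h>100)&(h<120)&(s>150)&(v>60),.008)):
    for c,st in blobs(m,20):
        if x0<c[0]<x1 and y0<c[1]<y1: print(nm,c,st,onz(d,*c,z).round(3))
for p,z in(((372,275),.01),((321,234),.01),((255,221),.01),((197,375),0)): print(p,onz(d,*p,z).round(3))
cv2.imwrite('pics/crop1.png',cv2.resize(im[y0:y1,x0:x1,::-1],None,fx=3.3,fy=3.3,interpolation=cv2.INTER_CUBIC))
E
```

```text
orange (np.float64(225.7), np.float64(202.1)) [213, 195, 22, 18, 150] [0.579 0.412 0.031]
orange (np.float64(233.7), np.float64(228.2)) [229, 225, 11, 8, 66] [0.474 0.288 0.031]
orange (np.float64(304.8), np.float64(244.7)) [300, 241, 11, 9, 71] [0.525 0.046 0.031]
orange (np.float64(359.2), np.float64(286.4)) [354, 282, 12, 11, 93] [ 0.449 -0.185  0.031]
blue (np.float64(414.7), np.float64(185.3)) [409, 182, 14, 9, 43] [ 1.087 -0.093  0.008]
blue (np.float64(247.8), np.float64(228.6)) [233, 215, 41, 29, 288] [0.521 0.269 0.008]
blue (np.float64(311.9), np.float64(245.3)) [289, 228, 49, 33, 406] [0.559 0.041 0.008]
blue (np.float64(363.9), np.float64(286.5)) [342, 265, 46, 40, 524] [ 0.478 -0.187  0.008]
(372, 275) [ 0.533 -0.185  0.01 ]
(321, 234) [0.624 0.046 0.01 ]
(255, 221) [0.566 0.274 0.01 ]
(197, 375) [0.006 0.011 0.   ]
```

View pics/crop1.png

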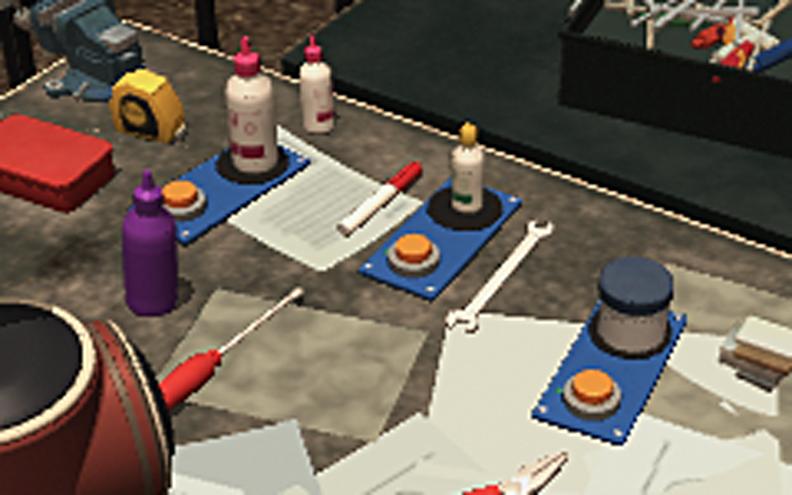

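The crop confirms the choice: large pink-capped paint on the left station, yellow-capped glue on the middle one and blue-lidded tin on the right one. The button-to-pad distances agree with about 100 mm. Next are the move offsets.

```bash
cat >> h.py <<'E'
def off(t):
    o=ctrl.get_obs(); print('tcp',o['tool_pos'].round(4),'t',o['t'],'F',o['contact_force'].round(2))
    return (R.from_rotvec(o['tool_rot']).inv().apply(np.array(t)-o['tool_pos'])*1000).round(1)
E
python3 - <<'E'
from h import *
print(off([.449,-.185,.23]),off([.40,.20,.25]),off([.449,-.185,.13]))
E
```

```text
tcp [0.2337 0.579  0.2301] t 0.1 F [0.3  0.32 0.1 ]
tcp [0.2337 0.579  0.2301] t 0.1 F [0.3  0.32 0.1 ]
tcp [0.2337 0.579  0.2301] t 0.1 F [0.3  0.32 0.1 ]
[-485.7 -627.8    1.2] [-296.1 -289.2  -19.4] [-485.7 -627.6  101.2]
```

```bash
python3 -m handwheel '[{"gripper":1,"offset":[-40,-40,-10],"rotation":[0,0,0]},{"gripper":1,"offset":[-80,-78,-20],"rotation":[0,0,0]},{"gripper":1,"offset":[-120,-117,-20],"rotation":[0,0,0]},{"gripper":1,"offset":[-160,-156,-20],"rotation":[0,0,0]},{"gripper":1,"offset":[-200,-195,-20],"rotation":[0,0,0]},{"gripper":1,"offset":[-240,-234,-20],"rotation":[0,0,0]},{"gripper":1,"offset":[-275,-268,-20],"rotation":[0,0,0]},{"gripper":1,"offset":[-296,-289,-20],"rotation":[0,0,0]}]' 20
python3 - <<'E'
from h import *
print(off([.449,-.185,.15]))
E
```

```text
t: 1.1
tool_pos: [0.4006, 0.1987, 0.2509]
tool_rot: [-0.602, -3.083, 0.001]
contact_force: [-0.2, 0.0, -0.1]
opening: -0.0
grip_force: 0.0
tcp [0.4006 0.1987 0.2509] t 1.1 F [-0.2   0.05 -0.13]
[-189.2 -337.2  101. ]
```

```bash
python3 -m handwheel '[{"gripper":1,"offset":[-25,-45,0],"rotation":[0,0,0]},{"gripper":1,"offset":[-52,-92,0],"rotation":[0,0,0]},{"gripper":1,"offset":[-79,-140,0],"rotation":[0,0,0]},{"gripper":1,"offset":[-106,-188,10],"rotation":[0,0,0]},{"gripper":1,"offset":[-132,-235,30],"rotation":[0,0,0]},{"gripper":1,"offset":[-158,-282,60],"rotation":[0,0,0]},{"gripper":1,"offset":[-180,-320,90],"rotation":[0,0,0]},{"gripper":1,"offset":[-189,-337,101],"rotation":[0,0,0]}]'
python3 - <<'E'
from h import *
d=snap('wrist','w1.png'); print({k:v for k,v in d.items() if k!='image'})
h,s,v=cv2.split(cv2.cvtColor(d['image'],cv2.COLOR_RGB2HSV))
for c,st in blobs((h>6)&(h<18)&(s>140)&(v>120),100): print(c,st,onz(d,*c,.031).round(4))
print(off([.449,-.185,.04]))
E
```

```text
t: 2.1
tool_pos: [0.4479, -0.1836, 0.1477]
tool_rot: [-0.602, -3.079, -0.002]
contact_force: [0.6, 1.3, 0.8]
opening: 0.0002
grip_force: 0.0
{'fovy': 69.37810232269007, 'cx': 316.50153410486445, 'cy': 241.1059277743313, 'xyz': array([ 0.37515314, -0.15419919,  0.29094725]), 'attitude': array([-0.27142269, -0.1845851 ,  1.17364224])}
(np.float64(625.1), np.float64(225.8)) [610, 198, 30, 42, 301] [0.5314 0.0416 0.031 ]
(np.float64(321.4), np.float64(238.6)) [298, 219, 42, 40, 1063] [ 0.4518 -0.1808  0.031 ]
tcp [ 0.448  -0.1845  0.1473] t 2.15 F [-2.27 -1.13 -0.77]
[ -1.6  -0.  107.3]
```

View pics/w1.png

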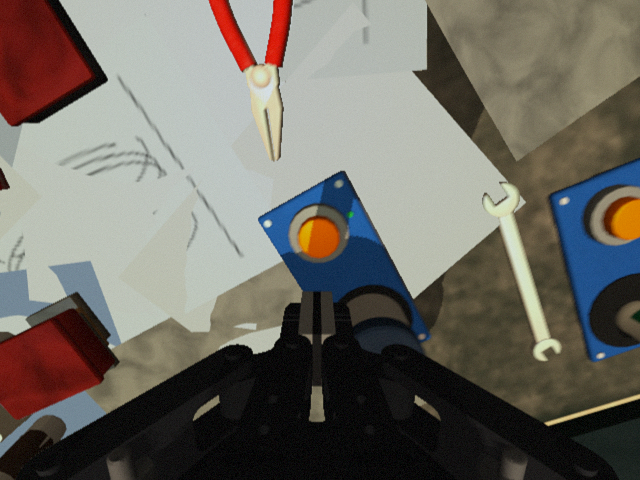

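The wrist view shows the tin's station below the tool, with its orange button at (320,239). The ray puts it within 4 mm of the scene estimate. I descend to just above it.

```bash
python3 -m handwheel '[{"gripper":1,"offset":[-2,1,15],"rotation":[0,0,0]},{"gripper":1,"offset":[-3,2,35],"rotation":[0,0,0]},{"gripper":1,"offset":[-3,2,55],"rotation":[0,0,0]},{"gripper":1,"offset":[-3,2,75],"rotation":[0,0,0]},{"gripper":1,"offset":[-3,2,90],"rotation":[0,0,0]},{"gripper":1,"offset":[-3,2,100],"rotation":[0,0,0]},{"gripper":1,"offset":[-3,2,105],"rotation":[0,0,0]},{"gripper":1,"offset":[-3,2,105],"rotation":[0,0,0]}]'
python3 - <<'E'
from h import *
d=snap('wrist','w2.png')
h,s,v=cv2.split(cv2.cvtColor(d['image'],cv2.COLOR_RGB2HSV))
for c,st in blobs((h>4)&(h<20)&(s>140)&(v>60),100): print(c,st,onz(d,*c,.031).round(4))
print(off([.451,-.183,.04]))
E
```

```text
t: 3.15
tool_pos: [0.453, -0.1818, 0.0454]
tool_rot: [0.599, 3.084, 0.0]
contact_force: [1.0, 1.0, 0.1]
opening: -0.0001
grip_force: 0.0
(np.float64(314.3), np.float64(277.9)) [282, 253, 66, 52, 2472] [ 0.4443 -0.1794  0.031 ]
tcp [ 0.4532 -0.182   0.0457] t 3.2 F [ 0.49 -0.04  0.17]
[ 1.7 -1.8  5.7]
```

View pics/w2.png

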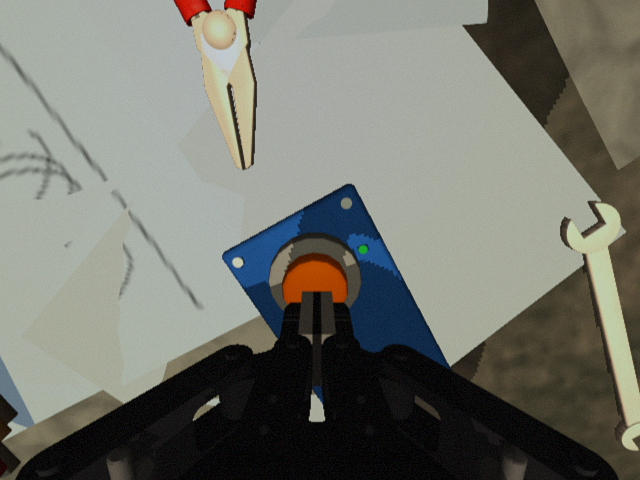

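The fingertips hang about 5 mm beyond the button's centre, seen at roughly (315,284). I correct by +5 mm in tool x and press in gently.

```bash
python3 -m handwheel '[{"gripper":1,"offset":[3,-1,0],"rotation":[0,0,0]},{"gripper":1,"offset":[5,-1,4],"rotation":[0,0,0]},{"gripper":1,"offset":[5,-1,8],"rotation":[0,0,0]},{"gripper":1,"offset":[5,-1,12],"rotation":[0,0,0]},{"gripper":1,"offset":[5,-1,15],"rotation":[0,0,0]},{"gripper":1,"offset":[5,-1,17],"rotation":[0,0,0]},{"gripper":1,"offset":[5,-1,19],"rotation":[0,0,0]},{"gripper":1,"offset":[5,-1,19],"rotation":[0,0,0]}]'
python3 - <<'E'
from h import *
print(off([.447,-.1805,.024]))
E
```

```text
t: 4.2
tool_pos: [0.4477, -0.1808, 0.0263]
tool_rot: [-0.599, -3.083, -0.0]
contact_force: [-2.2, 0.9, 3.2]
opening: -0.0001
grip_force: 1.4
tcp [ 0.4477 -0.1808  0.0263] t 4.2 F [-2.18  0.86  3.25]
[0.8 0.  2.3]
```

```bash
python3 -m handwheel '[{"gripper":1,"offset":[0,0,1],"rotation":[0,0,0]},{"gripper":1,"offset":[0,0,2],"rotation":[0,0,0]},{"gripper":1,"offset":[0,0,2.5],"rotation":[0,0,0]},{"gripper":1,"offset":[0,0,2.5],"rotation":[0,0,0]},{"gripper":1,"offset":[0,0,2.5],"rotation":[0,0,0]},{"gripper":1,"offset":[0,0,2.5],"rotation":[0,0,0]},{"gripper":1,"offset":[0,0,2.5],"rotation":[0,0,0]},{"gripper":1,"offset":[0,0,2.5],"rotation":[0,0,0]}]'
python3 - <<'E'
from h import *
d=snap('wrist','w3.png')
print(off([.447,-.1805,.024]))
E
```

```text
t: 5.2
tool_pos: [0.4478, -0.1809, 0.024]
tool_rot: [-0.599, -3.084, -0.0]
contact_force: [-3.2, 1.3, 5.0]
opening: -0.0
grip_force: 2.6
tcp [ 0.4479 -0.1809  0.024 ] t 5.25 F [-2.39  0.79  4.42]
[0.9 0.  0. ]
```

```bash
python3 -m handwheel '[{"gripper":1,"offset":[0,0,0.5],"rotation":[0,0,0]},{"gripper":1,"offset":[0,0,1],"rotation":[0,0,0]},{"gripper":1,"offset":[0,0,1],"rotation":[0,0,0]},{"gripper":1,"offset":[0,0,1],"rotation":[0,0,0]},{"gripper":1,"offset":[0,0,1],"rotation":[0,0,0]},{"gripper":1,"offset":[0,0,1],"rotation":[0,0,0]},{"gripper":1,"offset":[0,0,1],"rotation":[0,0,0]},{"gripper":1,"offset":[0,0,1],"rotation":[0,0,0]}]'
python3 - <<'E'
from h import *
d=snap('wrist','w4.png')
print(off([.447,-.1805,.024]))
E
```

```text
t: 6.25
tool_pos: [0.4479, -0.1809, 0.0239]
tool_rot: [-0.599, -3.083, -0.0]
contact_force: [-5.5, 3.3, 12.8]
opening: -0.0001
grip_force: 5.7
tcp [ 0.4479 -0.1809  0.0239] t 6.3 F [-6.21  3.16 11.49]
[ 1.   0.  -0.1]
```

View pics/w4.png

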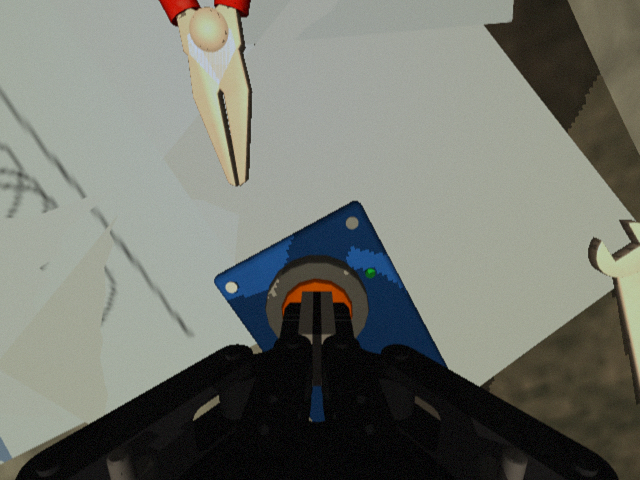

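The tin's button has bottomed: force is 12 N and height has stopped at 0.0239. It has been held for over a second, so I lift off and go to the glue station.

```bash
python3 -m handwheel '[{"gripper":1,"offset":[0,0,-3],"rotation":[0,0,0]},{"gripper":1,"offset":[0,0,-10],"rotation":[0,0,0]},{"gripper":1,"offset":[0,0,-25],"rotation":[0,0,0]},{"gripper":1,"offset":[0,0,-50],"rotation":[0,0,0]},{"gripper":1,"offset":[0,0,-80],"rotation":[0,0,0]},{"gripper":1,"offset":[0,0,-105],"rotation":[0,0,0]},{"gripper":1,"offset":[0,0,-120],"rotation":[0,0,0]},{"gripper":1,"offset":[0,0,-125],"rotation":[0,0,0]}]'
python3 - <<'E'
from h import *
print(off([.524,.048,.15]))
E
```

```text
t: 7.3
tool_pos: [0.4484, -0.1812, 0.1491]
tool_rot: [0.599, 3.082, -0.001]
contact_force: [0.1, -0.3, 0.5]
opening: -0.0001
grip_force: 0.0
tcp [ 0.4484 -0.1812  0.1491] t 7.3 F [ 0.14 -0.31  0.47]
[ 15.7 240.8  -1. ]
```

```bash
python3 -m handwheel '[{"gripper":1,"offset":[4,25,0],"rotation":[0,0,0]},{"gripper":1,"offset":[10,65,0],"rotation":[0,0,0]},{"gripper":1,"offset":[16,105,0],"rotation":[0,0,0]},{"gripper":1,"offset":[22,145,0],"rotation":[0,0,0]},{"gripper":1,"offset":[28,185,0],"rotation":[0,0,0]},{"gripper":1,"offset":[33,220,0],"rotation":[0,0,0]},{"gripper":1,"offset":[35,241,0],"rotation":[0,0,0]},{"gripper":1,"offset":[35,241,0],"rotation":[0,0,0]}]'
python3 - <<'E'
from h import *
d=snap('wrist','w5.png')
h,s,v=cv2.split(cv2.cvtColor(d['image'],cv2.COLOR_RGB2HSV))
for c,st in blobs((h>4)&(h<20)&(s>140)&(v>60),100): print(c,st,onz(d,*c,.031).round(4))
print(off([.524,.048,.045]))
E
```

```text
t: 8.3
tool_pos: [0.5051, 0.0567, 0.1466]
tool_rot: [-0.595, -3.083, 0.001]
contact_force: [-0.4, 0.3, -1.4]
opening: -0.0001
grip_force: 0.0
(np.float64(603.2), np.float64(80.2)) [588, 50, 52, 53, 726] [0.4753 0.2794 0.031 ]
(np.float64(320.4), np.float64(263.2)) [300, 241, 41, 43, 1270] [0.5278 0.051  0.031 ]
(np.float64(33.1), np.float64(274.5)) [0, 258, 51, 41, 572] [ 0.4502 -0.1683  0.031 ]
(np.float64(9.2), np.float64(412.4)) [0, 401, 25, 31, 168] [ 0.5583 -0.2734  0.031 ]
tcp [0.505  0.0559 0.1468] t 8.35 F [ 0.15  1.07 -0.01]
[-2.070e+01 -1.000e-01  1.017e+02]
```

View pics/w5.png

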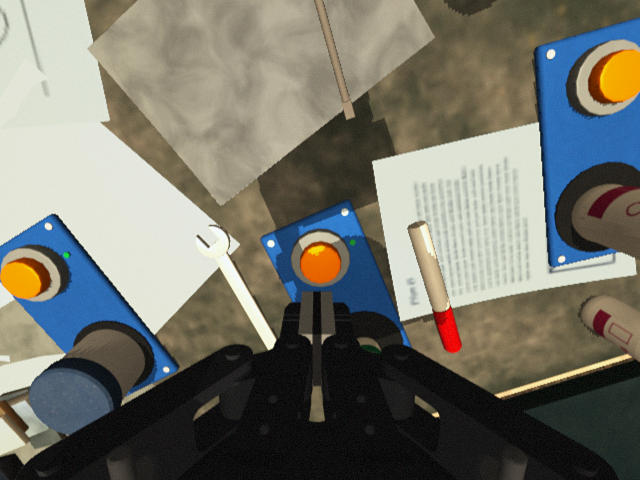

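The wrist view shows the glue's station below, button at (320,263), and the tin's button up again at left (25,280). I descend above the glue's button.

```bash
python3 -m handwheel '[{"gripper":1,"offset":[-8,1,10],"rotation":[0,0,0]},{"gripper":1,"offset":[-15,1,30],"rotation":[0,0,0]},{"gripper":1,"offset":[-20,1.5,50],"rotation":[0,0,0]},{"gripper":1,"offset":[-20,1.5,70],"rotation":[0,0,0]},{"gripper":1,"offset":[-20,1.5,86],"rotation":[0,0,0]},{"gripper":1,"offset":[-20,1.5,96],"rotation":[0,0,0]},{"gripper":1,"offset":[-20,1.5,101],"rotation":[0,0,0]},{"gripper":1,"offset":[-20,1.5,101],"rotation":[0,0,0]}]'
python3 - <<'E'
from h import *
d=snap('wrist','w6.png')
h,s,v=cv2.split(cv2.cvtColor(d['image'],cv2.COLOR_RGB2HSV))
for c,st in blobs((h>4)&(h<20)&(s>140)&(v>60),100): print(c,st,onz(d,*c,.031).round(4))
print(off([.524,.05,.024]))
E
```

```text
t: 9.35
tool_pos: [0.5248, 0.0496, 0.0468]
tool_rot: [0.599, 3.084, 0.0]
contact_force: [0.2, -0.4, -0.6]
opening: 0.0001
grip_force: 0.0
(np.float64(324.1), np.float64(283.1)) [289, 261, 65, 49, 1721] [0.5212 0.0552 0.031 ]
tcp [0.5251 0.0496 0.0473] t 9.4 F [0.55 0.52 0.56]
[ 1.2 -0.1 23.3]
```

View pics/w6.png

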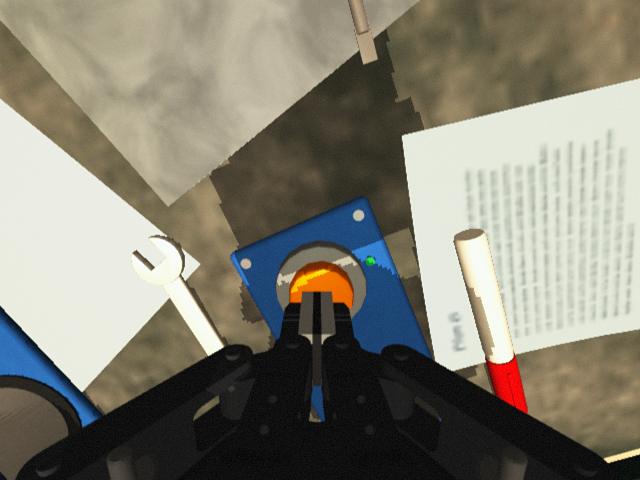

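The button is centred at about (321,292), 2 mm right of the fingertips. I press down with a small correction.

```bash
python3 -m handwheel '[{"gripper":1,"offset":[1,2,0],"rotation":[0,0,0]},{"gripper":1,"offset":[1,2,4],"rotation":[0,0,0]},{"gripper":1,"offset":[1,2,8],"rotation":[0,0,0]},{"gripper":1,"offset":[1,2,12],"rotation":[0,0,0]},{"gripper":1,"offset":[1,2,15],"rotation":[0,0,0]},{"gripper":1,"offset":[1,2,18],"rotation":[0,0,0]},{"gripper":1,"offset":[1,2,20],"rotation":[0,0,0]},{"gripper":1,"offset":[1,2,20],"rotation":[0,0,0]}]'
```

```text
t: 10.4
tool_pos: [0.5244, 0.0518, 0.0268]
tool_rot: [-0.599, -3.083, 0.0]
contact_force: [-2.3, 0.0, 2.5]
opening: -0.0001
grip_force: 1.3
```

```bash
python3 -m handwheel '[{"gripper":1,"offset":[0,0,1],"rotation":[0,0,0]},{"gripper":1,"offset":[0,0,2],"rotation":[0,0,0]},{"gripper":1,"offset":[0,0,3],"rotation":[0,0,0]},{"gripper":1,"offset":[0,0,3.5],"rotation":[0,0,0]},{"gripper":1,"offset":[0,0,3.5],"rotation":[0,0,0]},{"gripper":1,"offset":[0,0,3.5],"rotation":[0,0,0]},{"gripper":1,"offset":[0,0,3.5],"rotation":[0,0,0]},{"gripper":1,"offset":[0,0,3.5],"rotation":[0,0,0]}]'
```

```text
t: 11.4
tool_pos: [0.5246, 0.0518, 0.024]
tool_rot: [-0.599, -3.084, 0.0]
contact_force: [-4.4, 0.3, 8.0]
opening: 0.0002
grip_force: 3.8
```

Bottomed with 8 N at z 0.024. I hold a little longer, then lift off.

```bash
python3 -m handwheel '[{"gripper":1,"offset":[0,0,0],"rotation":[0,0,0]},{"gripper":1,"offset":[0,0,0],"rotation":[0,0,0]},{"gripper":1,"offset":[0,0,0],"rotation":[0,0,0]},{"gripper":1,"offset":[0,0,-3],"rotation":[0,0,0]},{"gripper":1,"offset":[0,0,-12],"rotation":[0,0,0]},{"gripper":1,"offset":[0,0,-35],"rotation":[0,0,0]},{"gripper":1,"offset":[0,0,-70],"rotation":[0,0,0]},{"gripper":1,"offset":[0,0,-110],"rotation":[0,0,0]}]'
python3 -m handwheel '[{"gripper":1,"offset":[0,0,-40],"rotation":[0,0,0]},{"gripper":1,"offset":[0,0,-70],"rotation":[0,0,0]},{"gripper":1,"offset":[10,0,-90],"rotation":[0,0,0]},{"gripper":1,"offset":[30,0,-100],"rotation":[0,0,0]},{"gripper":1,"offset":[50,0,-100],"rotation":[0,0,0]},{"gripper":1,"offset":[60,0,-100],"rotation":[0,0,0]},{"gripper":1,"offset":[60,0,-100],"rotation":[0,0,0]},{"gripper":1,"offset":[60,0,-100],"rotation":[0,0,0]}]'
python3 - <<'E'
from h import *
snap('wrist','w7.png')
E
```

```text
t: 12.4
tool_pos: [0.5242, 0.0518, 0.1339]
tool_rot: [-0.599, -3.083, 0.0]
contact_force: [1.0, -0.8, -0.3]
opening: -0.0004
grip_force: 0.0
t: 13.4
tool_pos: [0.4693, 0.0741, 0.2332]
tool_rot: [0.599, 3.084, -0.0]
contact_force: [0.9, 0.6, 0.1]
opening: -0.0004
grip_force: 0.0
```

View pics/w7.png

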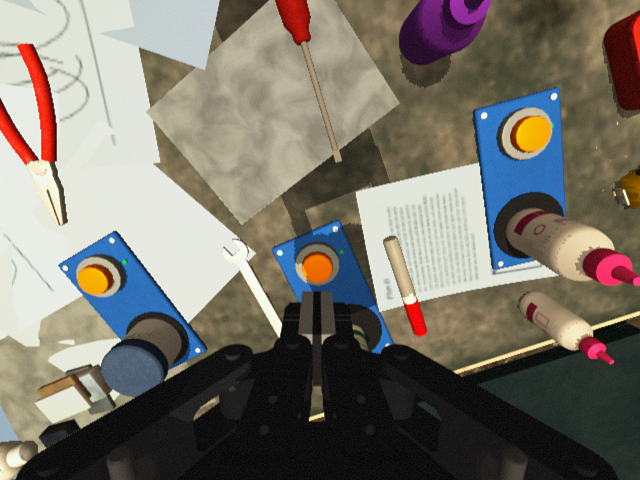

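All three buttons are up, at (97,276), (317,266) and (531,132). The containers stand on their pads, the marker and spanner look undisturbed, and the arm is clear.

```bash
python3 -c "
from station import ctrl
print(ctrl.finish_job())"
```

```text
the job is handed in; nothing more can be done
None
```

I pressed the tin's button and then the glue's fully down for about a second each, and both sprang back; the paint's button was not touched, nothing in view looked moved, the arm is clear, and the job is handed in with no verdict shown.

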